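# Pack the cleaned fossils into their foam-cut trays

## Task

Put each of the four cleaned fossils (tooth, claw, toe bone, vertebra) into the specimen tray whose foam is cut to its shape, turned to match the outline and lying flat on the cavity floor. They are brittle: set each one down, never drop it, and leave the hand brush and the glue jar where they stand.

Things in the scene. Friction and masses are not known exactly. Their poses are not given: they have to be found in the camera images.
- tooth: Fossil tooth lying on its side: pale tan root, dark brown crown tapering to a point; 68 mm long, 23 mm wide and high at the root. Origin on the underside at the place to grip (22 mm wide in y, 22 mm high there); x points to the tip (root end at x = -22, tip at x = +46 mm), z up. Grip it across y. About 60 g.
- claw: Near-black fossil claw lying on its side, a curved crescent with a lump at its thick end; 82 mm long, 26 mm high. Origin on the underside at the place to grip (25 mm wide in y, 25 mm high there); x points along it to the tip (thick end at x = -28, tip at x = +54, y = -21 mm; lump out to x = -17, y = -28 mm), z up. Grip it across y. About 100 g.
- toe_bone: Light tan fossil toe bone, dumb-bell shaped: two thick ends and a narrow waist; 76 mm long, 30 mm high, the larger end 36 mm wide and the smaller 32 mm wide. Origin on the underside; x points to the smaller end (larger end at x = -27, smaller end at x = +49 mm), z up. Grip it across y at the waist, from x = -2 to +20 mm, where it is 24 mm wide and its top 25 mm high. About 130 g.
- vertebra: Red-brown fossil vertebra standing on end: a drum 48 mm across and 32 mm high, with a bony arch and a spine 10 mm wide sticking out level from one side. Origin on the underside at the drum's centre; x points along the spine (its end at x = +62 mm), z up. Grip the drum across y, 48 mm wide. About 160 g.
- tray_tooth: Fixed grey card tray, 106 x 62 mm, rim 19 mm high; its white foam (top 17 mm above the bench) has one cavity, a plain tapering wedge: the tooth's outline plus 8 mm all round, 9 mm deep, with a flat dark floor 8 mm above the bench. Origin on the underside below where the tooth's origin belongs; x points as the tooth's x must; tray spans x -41 to 65, y -31 to 31 mm.
- tray_claw: Fixed grey card tray, 120 x 78 mm, rim 19 mm high; its white foam (top 17 mm above the bench) has one cavity, a curved crescent: the claw's outline plus 8 mm all round, 9 mm deep, with a flat dark floor 8 mm above the bench. Origin on the underside below where the claw's origin belongs; x points as the claw's x must; tray spans x -47 to 73, y -46 to 32 mm.
- tray_toe_bone: Fixed grey card tray, 114 x 74 mm, rim 19 mm high; its white foam (top 17 mm above the bench) has one cavity, a waisted dumb-bell: the toe bone's outline plus 8 mm all round, 9 mm deep, with a flat dark floor 8 mm above the bench. Origin on the underside below where the toe bone's origin belongs; x points as the toe bone's x must; tray spans x -46 to 68, y -37 to 37 mm.
- tray_vertebra: Fixed grey card tray, 124 x 86 mm, rim 19 mm high; its white foam (top 17 mm above the bench) has one cavity, a keyhole (round with a side slot): the vertebra's outline plus 8 mm all round, 9 mm deep, with a flat dark floor 8 mm above the bench. Origin on the underside below where the vertebra's origin belongs; x points as the vertebra's x must; tray spans x -43 to 81, y -43 to 43 mm.
- bench_brush: Wooden hand brush lying bristles down, 105 x 34 mm and 36 mm high; to be left alone. Origin on the bench at its centre, x along its length.
- glue_jar: Small amber glass jar of adhesive with a black lid, 46 mm across and 45 mm high; to be left alone. Origin on the bench at its centre.
Not all that is in view belongs to the job. What is shaped like the toe_bone but blue or yellow is not meant.

How it is judged:
At the end, for the whole second after the job is handed in: Each fossil lies at rest in its own tray's cavity: its origin within 13 mm of the tray's origin seen from above, its length turned within 0.35 rad of the cavity's, its underside on the cavity floor (8 mm above the bench, within 4 mm) and level within 0.06 rad (horizontal distance between tooth and tray_tooth below 0.013 m and angle between the x axis of tooth and the x axis of tray_tooth, either way round below 0.35 rad and z of tooth in the frame of tray_tooth between 0.005 and 0.012 m and angle between each of tooth, claw, toe_bone, vertebra's own z axis and vertical below 0.06 rad and linear speed of each of tooth, claw, toe_bone, vertebra below 0.02 m/s and horizontal distance between claw and tray_claw below 0.013 m and angle between the x axis of claw and the x axis of tray_claw, either way round below 0.35 rad and z of claw in the frame of tray_claw between 0.005 and 0.012 m and horizontal distance between toe_bone and tray_toe_bone below 0.013 m and angle between the x axis of toe_bone and the x axis of tray_toe_bone, either way round below 0.35 rad and z of toe_bone in the frame of tray_toe_bone between 0.005 and 0.012 m and horizontal distance between vertebra and tray_vertebra below 0.013 m and angle between the x axis of vertebra and the x axis of tray_vertebra, either way round below 0.35 rad and z of vertebra in the frame of tray_vertebra between 0.005 and 0.012 m); the robot touches nothing.
It fails at once if a fossil is dropped or knocked flying (faster than 0.5 m/s with no finger touching it) ((linear speed of tooth above 0.5 m/s and contact force between the fingers and tooth below 0.05 N) or (linear speed of claw above 0.5 m/s and contact force between the fingers and claw below 0.05 N) or (linear speed of toe_bone above 0.5 m/s and contact force between the fingers and toe_bone below 0.05 N) or (linear speed of vertebra above 0.5 m/s and contact force between the fingers and vertebra below 0.05 N)).
It fails at once if the hand brush is moved by more than 20 mm (distance of bench_brush from where it was at the start of the episode above 0.02 m).
It fails at once if the glue jar is moved by more than 20 mm (distance of glue_jar from where it was at the start of the episode above 0.02 m).
It also fails if it takes over 120 s, if anything falls off the work surface, if the arm or the gripper's body presses on something with over 40 N, if the wrist force passes 120 N, or if a joint passes its speed limit or range.

## Robot

A 7-joint arm with a two-finger parallel gripper is mounted at the origin on the work surface. World frame = base frame: x ahead of the robot, y to its left, z up, the work surface at z = 0. Lengths are in m, angles in rad, forces in N, time in s.
With the tool pointing down it reaches from about 0.425 to 1.025 m from the base axis. Payload 9.4 kg.
Tool frame: the origin (TCP) lies where the fingers leave the gripper's body, on its centre line; the fingertips stand 84 mm ahead of it and the grasp point (between the pads) lies 65 mm ahead of it (manip.tcp_to_grasp is the distance from the TCP to the grasp point, in m); z points along the fingers, y is the direction in which the jaws open and shut (so a half turn about z gives the same grasp; the last joint's range is limited). The gripper opens to 93 mm and grips with 3 to 60 N. Pads are 15 mm wide; open, the fingers measure 128 mm over their backs; the gripper's body (75 mm by 188 mm) begins 65 mm behind the grasp point.
Start: joints at [-0.077, 0.599, -0.003, 1.599, 0.002, 0.943, -0.08], TCP at [0.725, -0, 0.303] pointing down, gripper open.
Joint ranges: [-2.57, 2.57], [-0.35, 1.97], [-1.29, 1.29], [0.11, 2.56], [-1.05, 4.19], [0.11, 1.86], [-2.63, 2.63]. Speed limits (rad/s): [2.22, 2.22, 3.01, 3.01, 3.14, 3.14, 3.14].

## Interface

Orientations are given as a 3x3 rotation matrix whose columns are the frame's x, y, z axes.
In Python, from cell import manip gives the robot as it stands. The module is installed in compiled form; this text tells all that it offers.
- The arm moves only by the shell command python3 -m pendant 'ROWS' [FORCE]. ROWS is JSON, a list of rows, each an object with "offset": the shift along the tool's x, y, z in m, a list of three; "roll": the turn about the tool's z in degrees; "claw": the closure, from 0 (fully open) to 1 (shut). A call has 1 to 12 rows; each row is the pose to reach, as a shift and turn from the pose commanded when the call began, along the tool's axes at that moment; what a row does not reach only later rows make up. A row lasts 1/8 s, in which the tool goes at most 62.5 mm and 10.7 degrees, less where a joint would pass 70% of its speed; a pose out of reach is approached as far as the arm can. A call with a gripper value outside its range is refused whole. The fingers move at their own pace and stop on an object; FORCE is the grip in N (left out, the last holds). Time passes only in rows, so rows that repeat a pose let the fingers close. It gives the time, the measured TCP pose, the force and the opening at its end, in the units of the state.
- manip.observe(): the state, without advancing time (a new reading comes with each control period).
- manip.camera(name): name is "scene" or "side" or "wrist"; returns a dict with "pixels" (400x640x3 uint8, red, green, blue), "z_map" (400x640 float32, m along the optical axis (not along the pixel's ray), 0 where there is no reading), "intrinsics" (3x3 intrinsics, pixels), "origin" and "attitude" of the camera in the world. Camera axes: x right, y down, z forward; pixel columns grow to the right and rows downward; lengths in m; the calibration is good to about 2 mm. A picture is of the moment at which its call begins.
- manip.close_job(): hands the job in, once; it reports no verdict.
Trained networks look in a picture, given as the dict that the camera call returned (one of the last four; its "shot" number tells which), for a name from the list of things; names that differ only in an ending like _2 or _b are one class to them, and where a whole thing is asked for, a point or a joint stands for the part that bears it (a point fixed in the world has none). Each returns a list of dicts, best first, with "confidence" (0 to 1); they miss things now and then, are a little off and sometimes report something else, mostly with a low value. They report only what shows in the picture. A call takes as long as a camera call. They do not tell look-alikes from the thing itself.
- manip.look_for(picture, target): "rect" ([left, top, right, bottom] in pixels, round what is visible of it).
- manip.silhouettes(picture, target): "region" (400x640 bool, what is visible of it) and "rect" ([left, top, right, bottom] in pixels, round what is visible of it).
The state is a dict: "time": time; "qpos": joint angles; "qd": joint speeds; "joint_efforts": joint torques, N m; "tcp_pos": TCP position; "tool_rot": TCP orientation; "contact_force": force on the tool from outside, world axes, zero at the start; "torque": the same for the moment, N m; "width": finger opening in m.
Only numpy, scipy, OpenCV 4.12 (cv2) and the standard library are available. Lean on these libraries where they do the work, as an engineer would, in place of code of your own. Each camera call takes 0.05 s, during which the arm holds its last target. There are 200 camera calls.

## Working session

There is one attempt and no reset: what is moved stays moved. The work goes in short steps, Python scripts to look and compute and a shell command to move; the robot and the scene stay as the last step left them, time stands still between calls to the robot, and variables do not carry over. Pictures are saved under pics/ and viewed, about 12 in all and at most 16, crops included, and the job is handed in when it is done.

```bash
mkdir -p pics; ls; python3 - <<'E'
from cell import manip
import cv2,numpy as np
s=manip.observe(); print(s['tcp_pos'],s['tool_rot'],s['width'],manip.tcp_to_grasp)
for n in ["scene","side"]:
    p=manip.camera(n); cv2.imwrite(f"pics/{n}0.png",p["pixels"][:,:,::-1])
    print(n,p["origin"],p["attitude"].round(3).tolist(),p["intrinsics"].tolist())
    for t in "tooth claw toe_bone vertebra tray_tooth tray_claw tray_toe_bone tray_vertebra bench_brush glue_jar".split():
        for d in manip.look_for(p,t)[:4]: print(t,np.round(d["rect"]).tolist(),round(d["confidence"],2))
E
```

```text
pics
[ 7.24634076e-01 -2.80705676e-05  3.01865884e-01] [[-5.80607787e-05  9.99998805e-01 -1.54504517e-03]
 [ 9.99999986e-01  5.78146300e-05 -1.59359066e-04]
 [-1.59269549e-04 -1.54505440e-03 -9.99998794e-01]] 0.09291230800552468 0.0653
scene [ 0.90356118 -0.77396321  0.75874597] [[0.873, 0.316, -0.371], [0.487, -0.55, 0.678], [0.01, -0.773, -0.634]] [[399.59903330904854, 0.0, 312.2513923628797], [0.0, 399.59903330904854, 197.80456151692934], [0.0, 0.0, 1.0]]
claw [308.0, 271.0, 340.0, 292.0] 0.6
toe_bone [202.0, 252.0, 238.0, 265.0] 0.94
toe_bone [168.0, 275.0, 197.0, 311.0] 0.78
toe_bone [170.0, 232.0, 198.0, 253.0] 0.68
toe_bone [196.0, 303.0, 250.0, 341.0] 0.68
vertebra [260.0, 221.0, 295.0, 242.0] 0.75
vertebra [293.0, 188.0, 344.0, 227.0] 0.7
tray_tooth [362.0, 132.0, 394.0, 152.0] 0.83
tray_claw [348.0, 207.0, 398.0, 244.0] 0.85
tray_toe_bone [311.0, 138.0, 350.0, 156.0] 0.71
tray_vertebra [292.0, 192.0, 346.0, 227.0] 0.61
bench_brush [194.0, 299.0, 251.0, 341.0] 0.8
bench_brush [307.0, 270.0, 340.0, 292.0] 0.5
glue_jar [377.0, 169.0, 388.0, 182.0] 0.81
side [0.16970548 0.74783863 0.77672486] [[-0.93, -0.24, 0.28], [-0.369, 0.626, -0.687], [-0.011, -0.742, -0.67]] [[447.37861539768363, 0.0, 320.41628289119615], [0.0, 447.37861539768363, 197.70468215280277], [0.0, 0.0, 1.0]]
tooth [295.0, 249.0, 322.0, 271.0] 0.82
claw [284.0, 138.0, 311.0, 154.0] 0.72
claw [349.0, 107.0, 374.0, 128.0] 0.16
toe_bone [418.0, 147.0, 445.0, 164.0] 0.82
toe_bone [375.0, 142.0, 407.0, 162.0] 0.79
toe_bone [340.0, 132.0, 364.0, 152.0] 0.62
toe_bone [393.0, 122.0, 409.0, 138.0] 0.55
vertebra [333.0, 165.0, 363.0, 182.0] 0.69
tray_tooth [191.0, 317.0, 252.0, 379.0] 0.59
tray_toe_bone [277.0, 298.0, 346.0, 352.0] 0.7
tray_vertebra [280.0, 186.0, 342.0, 228.0] 0.71
bench_brush [348.0, 108.0, 376.0, 126.0] 0.6
glue_jar [213.0, 237.0, 239.0, 266.0] 0.86
glue_jar [347.0, 106.0, 374.0, 128.0] 0.27
```

```bash
python3 - <<'E'
import cv2,numpy as np
a=cv2.imread("pics/scene0.png")[100:360,130:450];b=cv2.imread("pics/side0.png")[90:400,150:480]
cv2.imwrite("pics/crop_scene.png",cv2.resize(a,None,fx=2.3,fy=2.3,interpolation=cv2.INTER_CUBIC))
cv2.imwrite("pics/crop_side.png",cv2.resize(b,None,fx=1.9,fy=1.9,interpolation=cv2.INTER_CUBIC))
E
```

```text
(no output)
```

View pics/crop_scene.png

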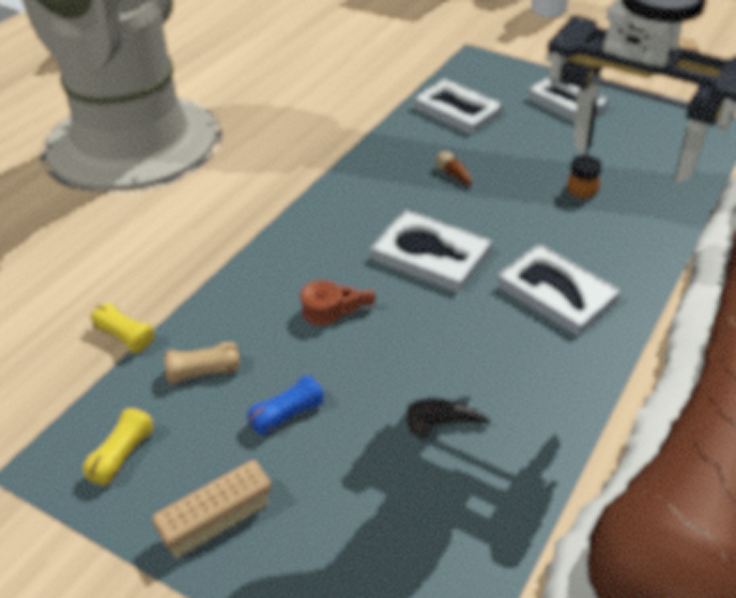

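View pics/crop_side.png

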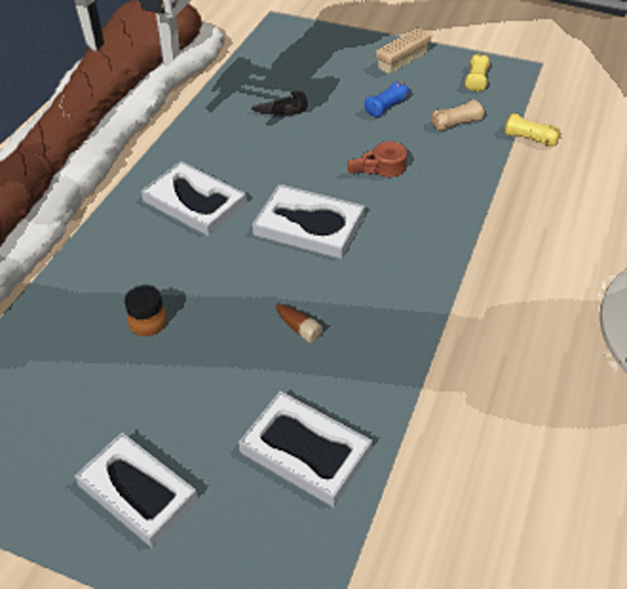

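```bash
cat > h.py <<'E'
from cell import manip
import cv2,numpy as np
def cloud(p):
    z=p["z_map"];K=p["intrinsics"];v,u=np.mgrid[0:400,0:640]
    c=np.stack([(u-K[0,2])/K[0,0]*z,(v-K[1,2])/K[1,1]*z,z],-1)
    w=c@np.asarray(p["attitude"]).T+p["origin"]; w[z<=0]=np.nan
    return w
def rect_pts(p,t,i=0):
    d=manip.silhouettes(p,t)
    return [(x["confidence"],cloud(p)[x["region"]]) for x in d]
E
python3 - <<'E'
from h import *
allp=[];col=[]
for n in ["scene","side","wrist"]:
    p=manip.camera(n);w=cloud(p)
    if n=="wrist":
        cv2.imwrite("pics/wrist0.png",p["pixels"][:,:,::-1]);print(p["origin"],p["attitude"].round(3).tolist(),p["intrinsics"].tolist())
        print(np.nanpercentile(w[...,2],[1,20,50,90,99]));
    m=np.isfinite(w[...,2]); allp.append(w[m]);col.append(p["pixels"][m])
    b=w[(abs(w[...,2])<.02)]; print(n,"bench z median",np.median(b[:,2]),b[:,2].std())
P=np.vstack(allp[:2]);C=np.vstack(col[:2]);np.savez("c0.npz",P=P,C=C)
x0,x1,y0,y1=.35,1.05,-.6,.6;s=650
k=(P[:,0]>x0)&(P[:,0]<x1)&(P[:,1]>y0)&(P[:,1]<y1)&(P[:,2]<.1)&(P[:,2]>-.02)
P,C=P[k],C[k]
# top-down: up=x, left=+y
im=np.zeros((int((x1-x0)*s)+1,int((y1-y0)*s)+1,3),np.uint8)
o=np.argsort(P[:,2]);r=((x1-P[o,0])*s).astype(int);c=((y1-P[o,1])*s).astype(int)
for dr in(0,1):
  for dc in (0,1): im[np.clip(r+dr,0,im.shape[0]-1),np.clip(c+dc,0,im.shape[1]-1)]=C[o][:,::-1]
for y in np.arange(-.6,.61,.1): cv2.putText(im,f"{y:.1f}",(int((y1-y)*s),10),0,.3,(255,255,255))
for x in np.arange(.4,1.01,.1): cv2.putText(im,f"{x:.1f}",(0,int((x1-x)*s)),0,.3,(255,255,255))
cv2.imwrite("pics/ortho0.png",im)
E
```

```text
scene bench z median 0.00047690698271862786 0.003420646828418885
side bench z median 0.00042833137862463566 0.004202746553529406
[0.72458511 0.0834736  0.38541493] [[1.0, 0.001, -0.001], [0.0, -0.954, -0.299], [-0.001, 0.299, -0.954]] [[277.60511017871215, 0.0, 320.5197887992819], [0.0, 277.60511017871215, 198.10012793525124], [0.0, 0.0, 1.0]]
[-7.50473480e-01  6.96490413e-04  2.56516675e-03  3.27614426e-01
  3.39874611e-01]
wrist bench z median 0.001595617984243125 0.0043265801885855855
```

View pics/ortho0.png

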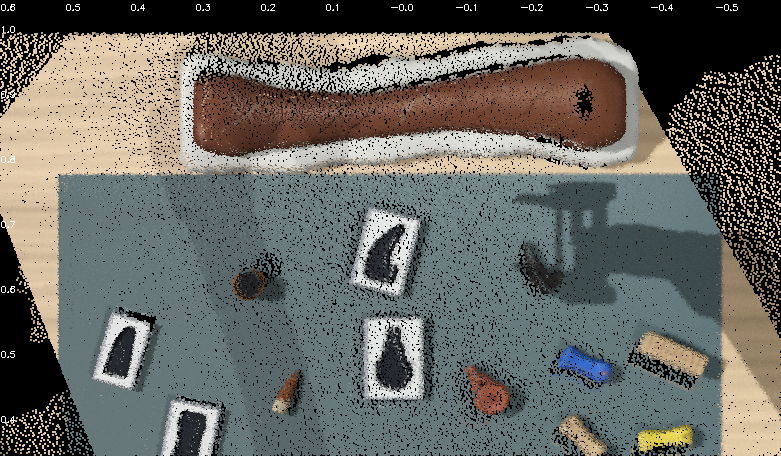

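View pics/wrist0.png

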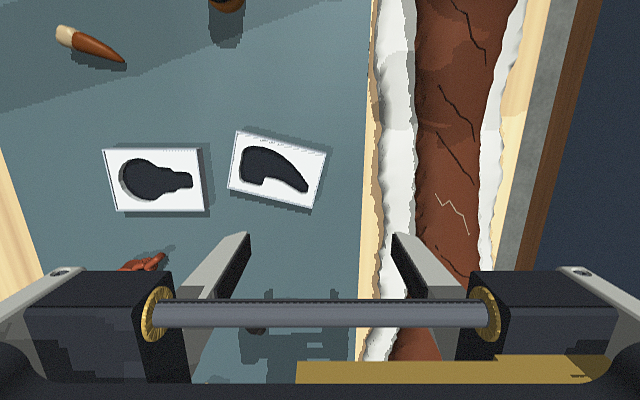

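```bash
cat > m.py <<'E'
from h import *
from scipy.ndimage import label
d=np.load("c0.npz");P,C=d["P"],d["C"].astype(int)
seeds=dict(tray_tooth=(.5,.42),tray_toe=(.37,.32),tray_claw=(.66,.02),tray_vert=(.49,.01),tooth=(.445,.175),vert=(.435,-.135),claw=(.63,-.215),toe=(.37,-.28),jar=(.61,.235),brush=(.5,-.41))
for n,(x,y) in seeds.items():
    t=n.startswith("tray"); R=.085 if t else .06
    k=(np.hypot(P[:,0]-x,P[:,1]-y)<R)&(P[:,2]>(.013 if t else .005))&(P[:,2]<.06)
    q=P[k]
    # grid cleaning: largest component on 3 mm grid
    g=np.zeros((80,80),bool);ij=((q[:,:2]-[x-.12,y-.12])/.003).astype(int);g[ij[:,0],ij[:,1]]=1
    L,_=label(g,np.ones((3,3)));l=L[ij[:,0],ij[:,1]];q=q[l==np.bincount(l).argmax()]
    r=cv2.minAreaRect((q[:,:2]*1000).astype(np.float32))
    b=cv2.boxPoints(r);e=b[1]-b[0] if np.linalg.norm(b[1]-b[0])>np.linalg.norm(b[2]-b[1]) else b[2]-b[1]
    a=np.arctan2(e[1],e[0])
    u=np.array([np.cos(a),np.sin(a)]);v=np.array([-u[1],u[0]]);lo=(q[:,:2]-np.array(r[0])/1000)
    s,w=lo@u*1000,lo@v*1000
    ends=[np.ptp(w[(s>A)&(s<A+12)]).round(0) if ((s>A)&(s<A+12)).any() else 0 for A in np.arange(-48,48,12)]
    print(n,"ctr",np.round(r[0],1),"size",np.round(sorted(r[1]),1),"ang",round(np.degrees(a),1),"ztop",np.percentile(q[:,2],98).round(4),"mean s",s.mean().round(1),"N",len(q),ends)
E
python3 m.py; python3 - <<'E'
import numpy as np
d=np.load("c0.npz");P=d["P"];k=(P[:,0]>.8)&(P[:,0]<.98)&(abs(P[:,1])<.3);print("log top",np.percentile(P[k,2],[50,90,97]))
E
```

```text
tray_tooth ctr [510.4 412.8] size [ 66.7 110.8] ang -17.6 ztop 0.0209 mean s -0.1 N 1276 [np.float64(65.0), np.float64(63.0), np.float64(62.0), np.float64(66.0), np.float64(63.0), np.float64(64.0), np.float64(66.0), np.float64(67.0)]
tray_toe ctr [374.4 309.9] size [ 80.6 119.2] ang -10.8 ztop 0.0211 mean s -2.3 N 1501 [np.float64(75.0), np.float64(78.0), np.float64(79.0), np.float64(78.0), np.float64(76.0), np.float64(81.0), np.float64(79.0), np.float64(77.0)]
tray_claw ctr [662.7   8.3] size [ 83.2 125.7] ang -14.0 ztop 0.0205 mean s 5.0 N 1329 [np.float64(81.0), np.float64(82.0), np.float64(81.0), np.float64(81.0), np.float64(82.0), np.float64(81.0), np.float64(82.0), np.float64(82.0)]
tray_vert ctr [499.5  -4.1] size [ 93.2 126.4] ang 0.2 ztop 0.0208 mean s 2.4 N 1451 [np.float64(90.0), np.float64(92.0), np.float64(91.0), np.float64(90.0), np.float64(89.0), np.float64(89.0), np.float64(91.0), np.float64(88.0)]
tooth ctr [449.7 157.6] size [25.1 73. ] ang -22.8 ztop 0.0246 mean s -9.7 N 356 [np.float64(12.0), np.float64(22.0), np.float64(25.0), np.float64(24.0), np.float64(21.0), 
[... 490 characters left out ...]
loat64(13.0)]
toe ctr [ 377.3 -295.1] size [38.  79.8] ang 44.5 ztop 0.0297 mean s -0.2 N 642 [np.float64(30.0), np.float64(38.0), np.float64(30.0), np.float64(30.0), np.float64(29.0), np.float64(36.0), np.float64(38.0), np.float64(21.0)]
jar ctr [612.8 217.8] size [44.  51.6] ang -66.8 ztop 0.0472 mean s -2.7 N 687 [0, np.float64(7.0), np.float64(38.0), np.float64(44.0), np.float64(43.0), np.float64(38.0), np.float64(6.0), 0]
brush ctr [ 508.9 -427.7] size [39.  94.7] ang 65.7 ztop 0.0383 mean s 1.1 N 1157 [np.float64(36.0), np.float64(37.0), np.float64(38.0), np.float64(37.0), np.float64(37.0), np.float64(39.0), np.float64(37.0), np.float64(37.0)]
log top [0.0690589  0.09244017 0.1001121 ]
```

The scene view shows tan toe bone (x 202–238, y 252–265), blue one and two yellow ones beside it. Only the tan one fits "light tan". Next I look from closer for the toe bone and claw directions.

```bash
python3 -m pendant '[{"offset":[-0.38,-0.22,0],"roll":0,"claw":0},{"offset":[-0.38,-0.22,0],"roll":0,"claw":0},{"offset":[-0.38,-0.22,0],"roll":0,"claw":0},{"offset":[-0.38,-0.22,0],"roll":0,"claw":0},{"offset":[-0.38,-0.22,0],"roll":0,"claw":0},{"offset":[-0.38,-0.22,0],"roll":0,"claw":0},{"offset":[-0.38,-0.22,0],"roll":0,"claw":0},{"offset":[-0.38,-0.22,0],"roll":0,"claw":0},{"offset":[-0.38,-0.22,0],"roll":0,"claw":0},{"offset":[-0.38,-0.22,0],"roll":0,"claw":0}]' 30
cat > look.py <<'E'
from h import *
import sys
# ortho picture on plane z from the wrist camera: args name x y half z
def ortho(p,x,y,half,z,px=480):
    K,R,o=p["intrinsics"],np.asarray(p["attitude"]),np.asarray(p["origin"])
    W=np.array([[x+half,y+half,z],[x+half,y-half,z],[x-half,y-half,z],[x-half,y+half,z]])
    c=(W-o)@R; uv=c@K.T; uv=uv[:,:2]/uv[:,2:]
    H=cv2.getPerspectiveTransform(uv.astype(np.float32),np.float32([[0,0],[px,0],[px,px],[0,px]]))
    im=cv2.warpPerspective(p["pixels"],H,(px,px),flags=cv2.INTER_CUBIC)[:,:,::-1].copy()
    im[px//2,::8]=255;im[::8,px//2]=255
    return im
E
python3 - <<'E'
from look import *
p=manip.camera("wrist")
a=ortho(p,.377,-.295,.06,.018,400);b=ortho(p,.637,-.227,.06,.018,400)
cv2.imwrite("pics/w1.png",np.hstack([a,b]))
np.save("pw1.npy",p,allow_pickle=True)
E
```

```text
time: 2.5
tcp_pos: [0.5062, -0.3783, 0.3027]
tool_rot: [[-0.003, 1.0, 0.001], [1.0, 0.003, 0.001], [0.001, 0.001, -1.0]]
contact_force: [-0.4, -0.4, -0.6]
width: 0.0927
```

View pics/w1.png

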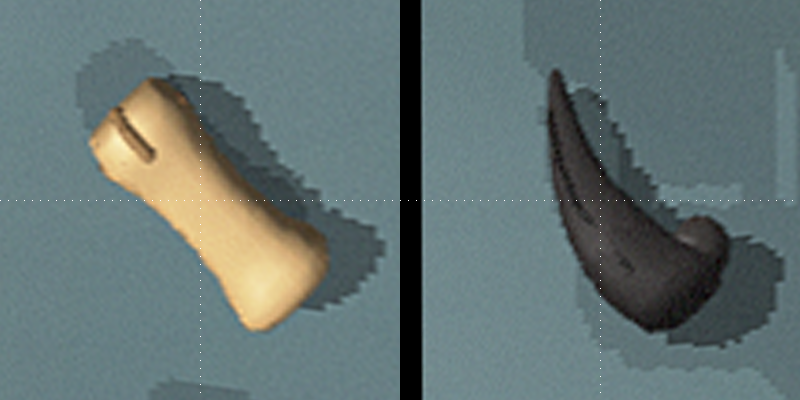

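```bash
cat > fit.py <<'E'
from h import *
from scipy.ndimage import label
def obj(p,x,y,R=.06,zmin=.005,zmax=.06):
    w=cloud(p); m=(np.hypot(w[...,0]-x,w[...,1]-y)<R)&(w[...,2]>zmin)&(w[...,2]<zmax)
    L,n=label(m,np.ones((3,3)));k=np.bincount(L[m]).argmax();return w[L==k]
def prof(q,c,a,lo=-50,hi=60,st=6):
    u=np.array([np.cos(a),np.sin(a)]);v=np.array([-u[1],u[0]]);d=(q[:,:2]-c)*1000
    s,t=d@u,d@v
    return [(int(A),round(t[(s>=A)&(s<A+st)].min()),round(t[(s>=A)&(s<A+st)].max())) for A in np.arange(lo,hi,st) if ((s>=A)&(s<A+st)).sum()>3]
E
python3 - <<'E'
from fit import *
p=np.load("pw1.npy",allow_pickle=True).item()
for n,c in dict(toe=(.377,-.295),claw=(.637,-.227),vert=(.449,-.142)).items():
    q=obj(p,*c); r=cv2.minAreaRect((q[:,:2]*1000).astype(np.float32)); b=cv2.boxPoints(r)
    e=max([b[1]-b[0],b[2]-b[1]],key=np.linalg.norm);a=np.arctan2(e[1],e[0])
    print(n,np.round(r[0],1),np.round(sorted(r[1]),1),np.degrees(a).round(1),len(q),"ztop",np.percentile(q[:,2],98).round(4)); print(prof(q,np.array(r[0])/1000,a))
    if n=="claw":
        for A in range(30,80,4):
            a=np.radians(A);u=np.array([np.cos(a),np.sin(a)]);v=np.array([-u[1],u[0]]);s,t=q[:,:2]@u*1000,q[:,:2]@v*1000
            tip=t[s>s.max()-3].mean(); o=u*(s.max()-54)+v*(t.min()+28)
            print(A,"len",np.ptp(s).round(1),"wid",np.ptp(t).round(1),"tip-tmin",(tip-t.min()).round(1),"o",o.round(1))
E
```

```text
toe [ 377.5 -297. ] [33.4 79.1] 44.2 1528 ztop 0.0305
[(-44, -13, 11), (-38, -17, 17), (-32, -16, 16), (-26, -14, 15), (-20, -13, 13), (-14, -12, 13), (-8, -12, 11), (-2, -13, 12), (4, -12, 13), (10, -13, 13), (16, -15, 14), (22, -16, 17), (28, -16, 17), (34, -13, 13)]
claw [ 636.2 -228.2] [40.4 81.1] 46.2 1389 ztop 0.0276
[(-44, -12, 14), (-38, -18, 18), (-32, -20, 20), (-26, -17, 20), (-20, -7, 20), (-14, -6, 19), (-8, -6, 17), (-2, -8, 15), (4, -8, 12), (10, -10, 8), (16, -12, 5), (22, -15, -1), (28, -18, -6), (34, -20, -12)]
30 len 85.0 wid 42.5 tip-tmin 20.1 o [ 627.7 -232.6]
34 len 84.2 wid 42.0 tip-tmin 15.5 o [ 626.6 -232.2]
38 len 83.2 wid 41.7 tip-tmin 11.4 o [ 625.1 -232. ]
42 len 82.1 wid 41.1 tip-tmin 6.7 o [ 623.3 -232.1]
46 len 81.1 wid 40.5 tip-tmin 2.2 o [ 621.3 -232.5]
50 len 80.1 wid 44.3 tip-tmin 2.0 o [ 622.6 -236.3]
54 len 78.7 wid 48.5 tip-tmin 2.0 o [ 624.3 -240.1]
58 len 77.0 wid 52.8 tip-tmin 2.9 o [ 626.3 -243.8]
62 len 74.8 wid 57.0 tip-tmin 3.4 o [ 628.6 -247.4]
66 len 72.4 wid 61.0 tip-tmin 4.1 o [ 631.2 -250.8]
70 len 69.5 wid 64.9 tip-tmin 5.2 o [ 633.9 -254. ]
74 len 66.9 wid 68.4 tip-tmin 5.6 o [ 637.  -256.7]
78 len 64.3 wid 71.6 tip-tmin 6.1 o [ 640.3 -259.1]
vert [ 437.7 -177. ] [12.4 41.9] 0.7 343 ztop 0.0327
[(-20, -1, 4), (-14, -4, 0), (-8, -6, -1), (-2, -6, -2), (4, -6, -1), (10, -3, 2), (16, 1, 6)]
```

```bash
python3 - <<'E'
from look import *; from fit import *
p=np.load("pw1.npy",allow_pickle=True).item()
q=obj(p,.377,-.295);a=np.radians(44.2);u=np.array([np.cos(a),np.sin(a)])
s=(q[:,:2]-[.3775,-.297])@u*1000
print([(int(A),np.percentile(q[(s>=A)&(s<A+6),2],95).round(4)) for A in range(-42,40,6)])
for z in (.012,.016,.02):
    im=ortho(p,.3775,-.297,.06,z,480).astype(int); m=(im[...,2]-im[...,0]>25).astype(np.uint8)
    r,c=np.nonzero(m);X=(240-r)*.25;Y=(240-c)*.25
    s=X*np.cos(a)+Y*np.sin(a);t=-X*np.sin(a)+Y*np.cos(a)
    k=abs(t)<30
    print(z,[(int(A),np.ptp(t[k&(s>=A)&(s<A+4)]).round(1)) for A in range(-44,44,4) if (k&(s>=A)&(s<A+4)).any()])
E
```

```text
[(-42, np.float64(0.0296)), (-36, np.float64(0.031)), (-30, np.float64(0.0299)), (-24, np.float64(0.028)), (-18, np.float64(0.0272)), (-12, np.float64(0.0272)), (-6, np.float64(0.0268)), (0, np.float64(0.0269)), (6, np.float64(0.0269)), (12, np.float64(0.0277)), (18, np.float64(0.029)), (24, np.float64(0.0302)), (30, np.float64(0.0288)), (36, np.float64(0.025))]
0.012 [(-44, np.float64(31.6)), (-40, np.float64(34.8)), (-36, np.float64(35.7)), (-32, np.float64(34.5)), (-28, np.float64(32.9)), (-24, np.float64(29.7)), (-20, np.float64(27.3)), (-16, np.float64(26.9)), (-12, np.float64(26.0)), (-8, np.float64(25.5)), (-4, np.float64(25.8)), (0, np.float64(26.0)), (4, np.float64(26.4)), (8, np.float64(28.1)), (12, np.float64(29.0)), (16, np.float64(31.0)), (20, np.float64(33.4)), (24, np.float64(33.8)), (28, np.float64(32.5)), (32, np.float64(30.8)), (36, np.float64(27.2))]
0.016 [(-44, np.float64(28.1)), (-40, np.float64(33.8)), (-36, np.float64(35.5)), (-32, np.float64(34.3)), (-28, np.float64(33.4)), (-24, np.float64(30.1)), (-20, np.float64(27.1)), (-16, np.float64(26.7)), (-12, np.float64(26.2)), (-8, np.float64(25.3)), (-4, np.float64(25.0)), (0, np.float64(25.8)), (4, np.float64(26.0)), (8, np.float64(27.6)), (12, np.float64(28.3)), (16, np.float64(30.4)), (20, np.float64(32.7)), (24, np.float64(33.4)), (28, np.float64(33.1)), (32, np.float64(30.6)), (36, np.float64(27.6))]
0.02 [(-44, np.float64(23.0)), (-40, np.float64(32.2)), (-36, np.float64(35.0)), (-32, np.float64(34.5)), (-28, np.float64(33.6)), (-24, np.float64(30.8)), (-20, np.float64(27.6)), (-16, np.float64(26.5)), (-12, np.float64(26.0)), (-8, np.float64(25.2)), (-4, np.float64(24.8)), (0, np.float64(25.3)), (4, np.float64(25.7)), (8, np.float64(26.0)), (12, np.float64(27.8)), (16, np.float64(29.9)), (20, np.float64(32.0)), (24, np.float64(33.1)), (28, np.float64(32.9)), (32, np.float64(30.2)), (36, np.float64(27.4))]
```

Toe bone: the lower-right end is larger (35.5 vs 33 mm), so its x points at 44°. Going above it.

```bash
python3 -m pendant '[{"offset":[0.082,-0.130,0.06],"roll":10,"claw":0.35},{"offset":[0.082,-0.130,0.14],"roll":20,"claw":0.35},{"offset":[0.082,-0.130,0.14],"roll":30,"claw":0.35},{"offset":[0.082,-0.130,0.14],"roll":40,"claw":0.35},{"offset":[0.082,-0.130,0.14],"roll":45.8,"claw":0.35},{"offset":[0.082,-0.130,0.14],"roll":45.8,"claw":0.35},{"offset":[0.082,-0.130,0.14],"roll":45.8,"claw":0.35}]' 30
python3 - <<'E'
from look import *
p=manip.camera("wrist"); cv2.imwrite("pics/w2.png",p["pixels"][:,:,::-1]); q=manip.camera("scene");cv2.imwrite("pics/s2.png",cv2.resize(q["pixels"][190:330,130:290,::-1],None,fx=4,fy=4))
s=manip.observe();print(s["tcp_pos"],s["qpos"].round(2) if hasattr(s["qpos"],'round') else s["qpos"])
E
```

```text
time: 3.42
tcp_pos: [0.3759, -0.2977, 0.163]
tool_rot: [[0.714, 0.7, 0.001], [0.7, -0.714, -0.0], [0.0, 0.001, -1.0]]
contact_force: [0.2, -0.0, -0.3]
width: 0.0603
[ 0.37552005 -0.29795963  0.16303946] [ 0.45  0.55  0.15  2.28 -0.24  0.32  0.  ]
```

View pics/w2.png

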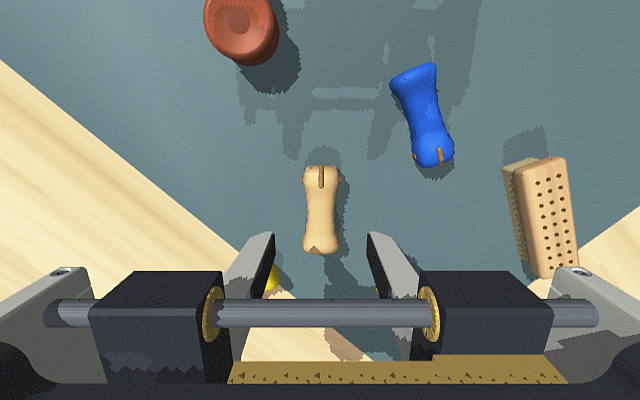

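```bash
python3 - <<'E'
from fit import *
p=manip.camera("wrist");s=manip.observe();R=np.array(s["tool_rot"]);o=np.array(s["tcp_pos"])
q=obj(p,.377,-.297,R=.05); d=(q-o)@R*1000
print("toe in tool frame: x",np.percentile(d[:,0],[1,99]).round(1),"y",np.percentile(d[:,1],[1,99]).round(1), "z",np.percentile(d[:,2],[1,99]).round(1))
for A in range(-45,45,6):
    k=(d[:,0]>=A)&(d[:,0]<A+6)
    if k.sum()>5: print(A,d[k,1].min().round(1),d[k,1].max().round(1))
D=np.load("c0.npz");P,C=D["P"],D["C"].astype(int)
k=(C[:,0]>150)&(C[:,1]>120)&(C[:,2]<90)&(P[:,2]>.006)&(P[:,2]<.05)&(P[:,0]<.7)
e=(P[k]-o)@R*1000; m=(abs(e[:,0])<120)&(abs(e[:,1])<200)
e=e[m]; L=e[:,1]<0
for g in (e[L],e[~L]): print("yellow",len(g),g.min(0).round(0) if len(g) else 0,g.max(0).round(0) if len(g) else 0)
E
```

```text
toe in tool frame: x [-35.3  39.6] y [-15.2  15.2] z [132.5 149.5]
-39 -13.2 15.3
-33 -17.1 16.5
-27 -16.0 15.8
-21 -14.4 13.7
-15 -14.2 12.7
-9 -12.2 11.6
-3 -12.2 12.4
3 -12.1 12.4
9 -12.7 12.1
15 -13.7 13.9
21 -16.0 16.1
27 -16.0 16.3
33 -14.2 14.1
39 -11.8 11.7
yellow 258 [-111. -117.  132.] [-46. -39. 157.]
yellow 394 [-119.   50.  131.] [-52. 128. 157.]
```

```bash
python3 -m pendant '[{"offset":[0,0,0.035],"roll":0,"claw":0.35},{"offset":[0,0,0.0665],"roll":0,"claw":0.35},{"offset":[0,0,0.0665],"roll":0,"claw":0.35},{"offset":[0,0,0.0665],"roll":0,"claw":1},{"offset":[0,0,0.0665],"roll":0,"claw":1},{"offset":[0,0,0.0665],"roll":0,"claw":1},{"offset":[0,0,0.0665],"roll":0,"claw":1},{"offset":[0,0,0.0665],"roll":0,"claw":1}]' 20
```

```text
time: 4.58
tcp_pos: [0.3753, -0.2981, 0.0967]
tool_rot: [[0.717, 0.697, 0.001], [0.697, -0.717, -0.0], [0.0, 0.001, -1.0]]
contact_force: [-0.2, 0.2, 7.7]
width: 0.0235
```

```bash
python3 -m pendant '[{"offset":[0,0,-0.05],"roll":0,"claw":1},{"offset":[0.297,-0.127,-0.18],"roll":0,"claw":1},{"offset":[0.297,-0.127,-0.18],"roll":0,"claw":1},{"offset":[0.297,-0.127,-0.18],"roll":0,"claw":1},{"offset":[0.297,-0.127,-0.18],"roll":0,"claw":1},{"offset":[0.297,-0.127,-0.18],"roll":-10,"claw":1},{"offset":[0.372,-0.318,-0.18],"roll":-20,"claw":1},{"offset":[0.372,-0.318,-0.18],"roll":-30,"claw":1},{"offset":[0.372,-0.318,-0.18],"roll":-40,"claw":1},{"offset":[0.372,-0.318,-0.18],"roll":-46,"claw":1},{"offset":[0.372,-0.318,-0.18],"roll":-46,"claw":1},{"offset":[0.372,-0.318,-0.18],"roll":-46,"claw":1}]' 20
python3 - <<'E'
from look import *
p=manip.camera("wrist"); np.save("pw3.npy",p,allow_pickle=True)
cv2.imwrite("pics/w3.png",np.hstack([ortho(p,.374,.31,.075,.017,400),ortho(p,.5,.42,.075,.017,400)]))
E
```

```text
time: 6.08
tcp_pos: [0.4199, 0.1886, 0.2761]
tool_rot: [[-0.002, 1.0, -0.0], [1.0, 0.002, -0.001], [-0.001, -0.0, -1.0]]
contact_force: [0.1, -0.3, -0.8]
width: 0.0236
```

View pics/w3.png

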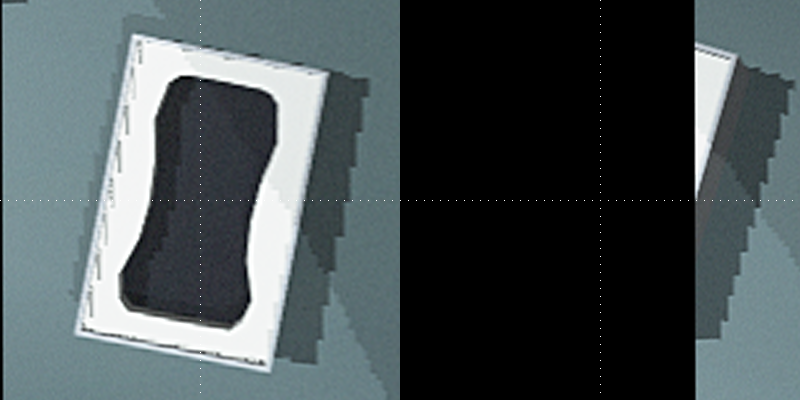

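```bash
cat > tray.py <<'E'
from look import *
# refine tray: white top mask & cavity dark mask at foam plane
def tray(p,x,y,half=.085,z=.018,px=680,hole_floor=False):
    im=ortho(p,x,y,half,z,px); g=im.min(2); k=px/(2*half*1000)
    m=cv2.morphologyEx((g>160).astype(np.uint8),cv2.MORPH_CLOSE,np.ones((5,5)))
    cs,_=cv2.findContours(m,cv2.RETR_EXTERNAL,cv2.CHAIN_APPROX_NONE); c=max(cs,key=cv2.contourArea)
    w=lambda P:np.stack([x*1000+(px/2-P[...,1])/k,y*1000+(px/2-P[...,0])/k],-1)
    W=w(c[:,0].astype(float)); r=cv2.minAreaRect(W.astype(np.float32)); b=cv2.boxPoints(r)
    e=max([b[1]-b[0],b[2]-b[1]],key=np.linalg.norm);a=np.arctan2(e[1],e[0]); a=a if np.cos(a)>0 else a+np.pi
    inn=np.zeros_like(m);cv2.drawContours(inn,[c],-1,1,-1)
    h=((inn>0)&(g<130)).astype(np.uint8);n,L,st,_=cv2.connectedComponentsWithStats(h);h=L==1+st[1:,4].argmax()
    rr,cc=np.nonzero(h);H=w(np.stack([cc,rr],-1).astype(float))
    u=np.array([np.cos(a),np.sin(a)]);v=np.array([-u[1],u[0]]);d=H-np.array(r[0])
    s,t=d@u,d@v
    print("tray ctr",np.round(r[0],1),"size",np.round(sorted(r[1]),1),"ang",np.degrees(a).round(1))
    print("hole s",s.min().round(1),s.max().round(1),"profile",[(int(A),t[(s>=A)&(s<A+6)].min().round(1),t[(s>=A)&(s<A+6)].max().round(1)) for A in range(-54,54,6) if ((s>=A)&(s<A+6)).any()])
E
python3 - <<'E'
from tray import *
tray(np.load("pw3.npy",allow_pickle=True).item(),.374,.31)
p=np.load("pw1.npy",allow_pickle=True).item()
E
```

```text
tray ctr [373.1 309.5] size [ 75.2 114.9] ang -11.0
hole s -44.9 46.3 profile [(-48, np.float64(-21.1), np.float64(21.9)), (-42, np.float64(-24.1), np.float64(24.1)), (-36, np.float64(-25.1), np.float64(25.1)), (-30, np.float64(-24.4), np.float64(24.3)), (-24, np.float64(-22.5), np.float64(22.2)), (-18, np.float64(-20.5), np.float64(20.3)), (-12, np.float64(-19.8), np.float64(19.6)), (-6, np.float64(-19.5), np.float64(19.2)), (0, np.float64(-19.9), np.float64(19.5)), (6, np.float64(-20.4), np.float64(19.9)), (12, np.float64(-21.5), np.float64(21.1)), (18, np.float64(-22.6), np.float64(22.2)), (24, np.float64(-23.4), np.float64(23.0)), (30, np.float64(-22.9), np.float64(22.5)), (36, np.float64(-21.7), np.float64(21.4)), (42, np.float64(-20.3), np.float64(20.2))]
```

```bash
python3 -m pendant '[{"offset":[0.121,-0.049,0],"roll":10,"claw":1},{"offset":[0.121,-0.049,0],"roll":20,"claw":1},{"offset":[0.121,-0.049,0],"roll":30,"claw":1},{"offset":[0.121,-0.049,0.03],"roll":40,"claw":1},{"offset":[0.121,-0.049,0.06],"roll":50,"claw":1},{"offset":[0.121,-0.049,0.09],"roll":60,"claw":1},{"offset":[0.121,-0.049,0.12],"roll":70,"claw":1},{"offset":[0.121,-0.049,0.136],"roll":80,"claw":1},{"offset":[0.121,-0.049,0.136],"roll":90,"claw":1},{"offset":[0.121,-0.049,0.136],"roll":101,"claw":1},{"offset":[0.121,-0.049,0.136],"roll":101,"claw":1},{"offset":[0.121,-0.049,0.136],"roll":101,"claw":1}]' 20
python3 -c "
from cell import manip;print(manip.observe()['qpos'])"
```

```text
time: 7.62
tcp_pos: [0.371, 0.3096, 0.1402]
tool_rot: [[0.983, -0.185, 0.0], [-0.185, -0.983, -0.0], [0.0, 0.0, -1.0]]
contact_force: [-0.5, 0.6, -1.0]
width: 0.0236
[-1.07486041  0.62816996  0.3841621   2.29329822 -0.72783818  0.3367417
 -1.81618165]
```

```bash
python3 -m pendant '[{"offset":[0,0,0.02],"roll":0,"claw":1},{"offset":[0,0,0.03],"roll":0,"claw":1},{"offset":[0,0,0.0345],"roll":0,"claw":1},{"offset":[0,0,0.0355],"roll":0,"claw":1},{"offset":[0,0,0.0355],"roll":0,"claw":1}]' 20
```

```text
time: 8.25
tcp_pos: [0.3707, 0.3101, 0.105]
tool_rot: [[0.982, -0.187, 0.0], [-0.187, -0.982, 0.0], [0.0, -0.0, -1.0]]
contact_force: [0.4, 0.3, -2.4]
width: 0.0238
```

```bash
python3 -m pendant '[{"offset":[0,0,0.0005],"roll":0,"claw":0.72},{"offset":[0,0,0.0005],"roll":0,"claw":0.6},{"offset":[0,0,0.0005],"roll":0,"claw":0.55},{"offset":[0,0,0.0005],"roll":0,"claw":0.55},{"offset":[0,0,-0.04],"roll":0,"claw":0.55},{"offset":[0,0,-0.1],"roll":0,"claw":0.55},{"offset":[0,0,-0.16],"roll":0,"claw":0.55},{"offset":[0,0,-0.16],"roll":0,"claw":0.55}]' 20
python3 - <<'E'
from fit import *
from look import ortho
p=manip.camera("side");q=manip.camera("scene")
cv2.imwrite("pics/toe_placed.png",np.hstack([ortho(p,.3731,.3095,.075,.03,400),ortho(q,.3731,.3095,.075,.03,400)]))
for c in (p,q,manip.camera("wrist")):
    try:
        o=obj(c,.371,.31,R=.05,zmin=.025);r=cv2.minAreaRect((o[:,:2]*1000).astype(np.float32));print(np.round(r[0],1),np.round(r[1],1),r[2],len(o),np.percentile(o[:,2],98))
    except Exception as e: print(e)
E
```

```text
time: 9.25
tcp_pos: [0.3715, 0.3111, 0.268]
tool_rot: [[0.982, -0.187, 0.004], [-0.187, -0.982, 0.005], [0.003, -0.006, -1.0]]
contact_force: [-0.2, 0.2, -0.7]
width: 0.0417
[371.3 311.1] [32.9 77.9] 78.68014526367188 535 0.03774009356934388
[372.9 305.9] [28.5 78.6] 78.09679412841797 122 0.0379790515491956
[372.6 309.3] [33.  78.8] 80.11116790771484 1489 0.03852573434044272
```

View pics/toe_placed.png

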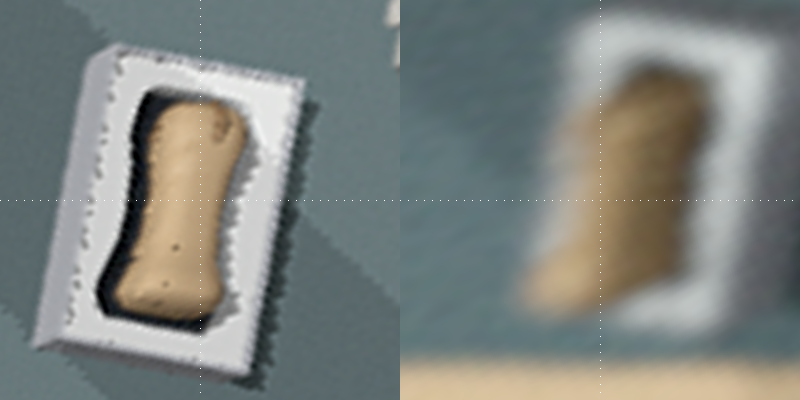

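```bash
cat > fit2.py <<'E'
from fit import *
def fitobj(p,x,y,R=.06,zmin=.005):
    q=obj(p,x,y,R,zmin); r=cv2.minAreaRect((q[:,:2]*1000).astype(np.float32)); b=cv2.boxPoints(r)
    e=max([b[1]-b[0],b[2]-b[1]],key=np.linalg.norm);a=np.arctan2(e[1],e[0])
    print(np.round(r[0],1),np.round(sorted(r[1]),1),"ang",np.degrees(a).round(1),len(q),"ztop",np.percentile(q[:,2],98).round(4)); print(prof(q,np.array(r[0])/1000,a))
E
python3 - <<'E'
from fit2 import *; from tray import *
p=manip.camera("wrist"); fitobj(p,.45,.158); tray(p,.51,.413)
E
```

```text
[448.6 158.7] [23.  68.9] ang -21.5 1132 ztop 0.0246
[(-38, -10, 10), (-32, -12, 12), (-26, -11, 11), (-20, -12, 11), (-14, -9, 11), (-8, -9, 11), (-2, -9, 10), (4, -8, 9), (10, -7, 8), (16, -6, 7), (22, -6, 5), (28, -4, 2)]
tray ctr [511.3 413.4] size [ 62.1 107.8] ang -16.4
hole s -41.2 41.1 profile [(-42, np.float64(-20.0), np.float64(17.8)), (-36, np.float64(-20.8), np.float64(18.3)), (-30, np.float64(-20.5), np.float64(18.2)), (-24, np.float64(-20.3), np.float64(17.7)), (-18, np.float64(-20.1), np.float64(17.4)), (-12, np.float64(-19.9), np.float64(17.0)), (-6, np.float64(-19.1), np.float64(16.7)), (0, np.float64(-18.4), np.float64(16.5)), (6, np.float64(-17.9), np.float64(15.2)), (12, np.float64(-17.2), np.float64(13.9)), (18, np.float64(-16.8), np.float64(12.7)), (24, np.float64(-16.0), np.float64(10.3)), (30, np.float64(-15.4), np.float64(7.6)), (36, np.float64(-14.1), np.float64(4.5))]
```

```bash
python3 -m pendant '[{"offset":[0.093,0.133,0],"roll":6,"claw":0.4},{"offset":[0.093,0.133,0.03],"roll":11.2,"claw":0.4},{"offset":[0.093,0.133,0.08],"roll":11.2,"claw":0.4},{"offset":[0.093,0.133,0.118],"roll":11.2,"claw":0.4},{"offset":[0.093,0.133,0.118],"roll":11.2,"claw":0.4},{"offset":[0.093,0.133,0.118],"roll":11.2,"claw":0.4}]' 15
cat > toolview.py <<'E'
from fit import *
import sys
x,y,zmin=map(float,sys.argv[1:4])
p=manip.camera("wrist");s=manip.observe();R=np.array(s["tool_rot"]);o=np.array(s["tcp_pos"]);print(o.round(4),s["qpos"])
q=obj(p,x,y,R=.06,zmin=zmin); d=(q-o)@R*1000
print("x",d[:,0].min().round(1),d[:,0].max().round(1),[(A,d[k,1].min().round(1),d[k,1].max().round(1)) for A in range(-60,65,6) if (k:=(d[:,0]>=A)&(d[:,0]<A+6)).sum()>3])
E
python3 toolview.py .449 .158 .005
```

```text
time: 10.2
tcp_pos: [0.437, 0.1617, 0.147]
tool_rot: [[0.927, -0.375, -0.001], [-0.375, -0.927, -0.001], [-0.001, 0.001, -1.0]]
contact_force: [-0.3, -0.6, -0.7]
width: 0.0559
[0.4372 0.1623 0.1476] [-0.77271518  0.61279661  0.43343272  2.32889813 -0.79962972  0.34341279
 -1.59592812]
x -21.5 47.4 [(-24, np.float64(-10.2), np.float64(10.0)), (-18, np.float64(-12.0), np.float64(10.9)), (-12, np.float64(-11.9), np.float64(10.9)), (-6, np.float64(-11.1), np.float64(10.7)), (0, np.float64(-10.7), np.float64(9.9)), (6, np.float64(-10.7), np.float64(8.9)), (12, np.float64(-10.8), np.float64(9.0)), (18, np.float64(-9.9), np.float64(8.1)), (24, np.float64(-8.1), np.float64(7.3)), (30, np.float64(-6.5), np.float64(6.5)), (36, np.float64(-4.9), np.float64(5.6)), (42, np.float64(-1.6), np.float64(4.8))]
```

```bash
python3 -m pendant '[{"offset":[0,0,0.03],"roll":0,"claw":0.4},{"offset":[0,0,0.051],"roll":0,"claw":0.4},{"offset":[0,0,0.051],"roll":0,"claw":0.4},{"offset":[0,0,0.051],"roll":0,"claw":1},{"offset":[0,0,0.051],"roll":0,"claw":1},{"offset":[0,0,0.051],"roll":0,"claw":1},{"offset":[0,0,0.051],"roll":0,"claw":1},{"offset":[0,0,0.051],"roll":0,"claw":1}]' 20
```

```text
time: 11.25
tcp_pos: [0.4372, 0.1623, 0.0961]
tool_rot: [[0.927, -0.375, 0.0], [-0.375, -0.927, 0.001], [0.0, -0.001, -1.0]]
contact_force: [0.1, -0.1, 6.6]
width: 0.0222
```

```bash
python3 -m pendant '[{"offset":[0,0,-0.05],"roll":0,"claw":1},{"offset":[-0.038,-0.259,-0.1],"roll":-2,"claw":1},{"offset":[-0.038,-0.259,-0.1],"roll":-5,"claw":1},{"offset":[-0.038,-0.259,-0.1],"roll":-5,"claw":1},{"offset":[-0.038,-0.259,-0.1],"roll":-5,"claw":1},{"offset":[-0.038,-0.259,-0.1],"roll":-5,"claw":1},{"offset":[-0.038,-0.259,-0.05],"roll":-5,"claw":1},{"offset":[-0.038,-0.259,-0.05],"roll":-5,"claw":1},{"offset":[-0.038,-0.259,-0.05],"roll":-5,"claw":1}]' 20
python3 toolview.py .506 .413 .03 ; python3 - <<'E'
from tray import *
p=manip.camera("wrist");cv2.imwrite("pics/w4.png",p["pixels"][:,:,::-1])
E
```

```text
time: 12.38
tcp_pos: [0.4994, 0.4153, 0.1466]
tool_rot: [[0.956, -0.294, 0.0], [-0.294, -0.956, -0.001], [0.0, 0.001, -1.0]]
contact_force: [-0.3, -0.2, -0.5]
width: 0.0222
[0.4996 0.4156 0.1471] [-1.16448642  0.79304784  0.62424578  1.91878917 -0.73345832  0.67074221
 -1.95127571]
x 43.5 47.1 [(42, np.float64(0.5), np.float64(6.2))]
```

View pics/w4.png

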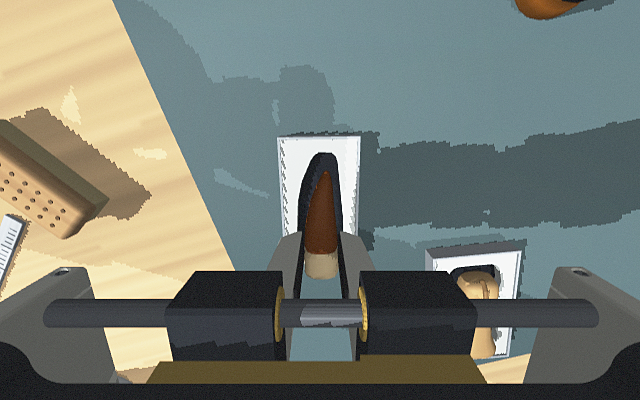

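```bash
python3 -m pendant '[{"offset":[0,-0.001,0.02],"roll":0,"claw":1},{"offset":[0,-0.001,0.034],"roll":0,"claw":1},{"offset":[0,-0.001,0.040],"roll":0,"claw":1},{"offset":[0,-0.001,0.0425],"roll":0,"claw":1},{"offset":[0,-0.001,0.0425],"roll":0,"claw":1}]' 20
```

```text
time: 13.1
tcp_pos: [0.4987, 0.417, 0.1038]
tool_rot: [[0.956, -0.292, -0.001], [-0.292, -0.956, 0.0], [-0.001, 0.0, -1.0]]
contact_force: [-3.7, -2.5, 8.9]
width: 0.0213
```

```bash
python3 -m pendant '[{"offset":[0,0,-0.0005],"roll":0,"claw":0.74},{"offset":[0,0,-0.0005],"roll":0,"claw":0.64},{"offset":[0,0,-0.0005],"roll":0,"claw":0.58},{"offset":[0,0,-0.0005],"roll":0,"claw":0.58},{"offset":[0,0,-0.04],"roll":0,"claw":0.58},{"offset":[0,0,-0.1],"roll":0,"claw":0.5},{"offset":[0,0,-0.16],"roll":0,"claw":0.4},{"offset":[0,0,-0.16],"roll":0,"claw":0.4}]' 20
python3 - <<'E'
from fit2 import *
from look import ortho
p=manip.camera("side");w=manip.camera("wrist")
cv2.imwrite("pics/tooth_placed.png",np.hstack([ortho(p,.511,.413,.075,.02,400),ortho(w,.511,.413,.075,.02,400)]))
for c in (p,w):
    try: fitobj(c,.511,.413,R=.045,zmin=.0215)
    except Exception as e: print(e)
E
```

```text
time: 14.1
tcp_pos: [0.5009, 0.4179, 0.2677]
tool_rot: [[0.956, -0.293, 0.006], [-0.293, -0.956, 0.005], [0.004, -0.006, -1.0]]
contact_force: [-0.0, 0.3, 0.1]
width: 0.0556
[505.2 417.1] [23.9 61.2] ang -11.7 305 ztop 0.0326
[(-32, -9, 12), (-26, -12, 12), (-20, -10, 11), (-14, -10, 10), (-8, -10, 9), (-2, -11, 9), (4, -9, 8), (10, -10, 6), (16, -10, 4), (22, -9, -1)]
[507.6 414.1] [22.  62.5] ang -16.7 781 ztop 0.0326
[(-32, -11, 10), (-26, -11, 11), (-20, -11, 11), (-14, -11, 10), (-8, -10, 9), (-2, -10, 9), (4, -10, 8), (10, -8, 7), (16, -8, 6), (22, -7, 3), (28, -6, 1)]
```

View pics/tooth_placed.png

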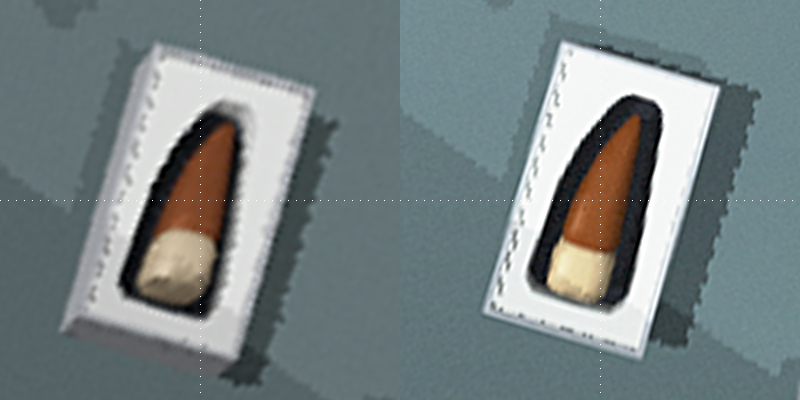

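```bash
python3 -m pendant '[{"offset":[0.108,0.568,0],"roll":0,"claw":0.15},{"offset":[0.108,0.568,0],"roll":-10,"claw":0.15},{"offset":[0.108,0.568,0],"roll":-20,"claw":0.15},{"offset":[0.108,0.568,0],"roll":-30,"claw":0.15},{"offset":[0.108,0.568,0],"roll":-40,"claw":0.15},{"offset":[0.108,0.568,0],"roll":-50,"claw":0.15},{"offset":[0.108,0.568,0],"roll":-60,"claw":0.15},{"offset":[0.108,0.568,0],"roll":-70,"claw":0.15},{"offset":[0.108,0.568,0],"roll":-70,"claw":0.15},{"offset":[0.108,0.568,0.05],"roll":-70,"claw":0.15},{"offset":[0.108,0.568,0.098],"roll":-70,"claw":0.15},{"offset":[0.108,0.568,0.098],"roll":-70,"claw":0.15}]' 20
python3 toolview.py .449 -.142 .005; python3 - <<'E'
from tray import *; from fit2 import *
p=manip.camera("wrist");fitobj(p,.449,-.142)
tray(p,.4995,-.004);tray(p,.6627,.0083)
E
```

```text
time: 15.7
tcp_pos: [0.434, -0.1571, 0.162]
tool_rot: [[0.603, 0.798, -0.008], [0.798, -0.603, 0.002], [-0.003, -0.008, -1.0]]
contact_force: [-0.0, 0.2, 0.4]
width: 0.0789
[ 0.4349 -0.1572  0.1638] [ 0.06400046  0.5456034   0.22795861  2.31594961 -0.38369893  0.31908685
 -0.02004499]
x -22.9 61.4 [(-24, np.float64(-8.7), np.float64(18.4)), (-18, np.float64(-15.5), np.float64(23.2)), (-12, np.float64(-18.6), np.float64(26.3)), (-6, np.float64(-20.3), np.float64(27.2)), (0, np.float64(-20.1), np.float64(27.8)), (6, np.float64(-19.2), np.float64(26.8)), (12, np.float64(-17.2), np.float64(24.9)), (18, np.float64(-12.7), np.float64(24.1)), (24, np.float64(-2.9), np.float64(23.9)), (30, np.float64(-2.0), np.float64(22.9)), (36, np.float64(2.1), np.float64(22.5)), (42, np.float64(9.5), np.float64(21.8)), (48, np.float64(11.1), np.float64(22.4)), (54, np.float64(13.3), np.float64(24.7)), (60, np.float64(15.4), np.float64(22.5))]
[ 454.7 -152.8] [48.1 83.8] ang 18.7 3666 ztop 0.0331
[(-44, -13, 12), (-38, -18, 19), (-32, -22, 22), (-26, -24, 24), (-20, -24, 24), (-14, -23, 24), (-8, -21, 22), (-2, -18, 22), (4, -8, 22), (10, -4, 21), (16, -1, 21), (22, 5, 21), (28, 12, 23), (34, 13, 24), (40, 15, 22)]
tray ctr [494.6  -5.6] size [ 86.7 116.2] ang 0.0
hole s -55.4 -53.6 profile [(-54, np.float64(40.4), np.float64(41.1))]Traceback (most recent call last):
  File "<stdin>", line 3, in <module>
  File "tray.py", line 11, in tray
    h=((inn>0)&(g<130)).astype(np.uint8);n,L,st,_=cv2.connectedComponentsWithStats(h);h=L==1+st[1:,4].argmax()
                                                                                             ~~~~~~~~~~~~~~~^^
ValueError: attempt to get argmax of an empty sequence
```

```bash
python3 -m pendant '[{"offset":[0.001,0.003,0],"roll":8,"claw":0.15},{"offset":[0.001,0.003,0],"roll":15,"claw":0.15},{"offset":[0.001,0.003,0],"roll":15,"claw":0.15},{"offset":[0.001,0.003,0],"roll":15,"claw":0.15}]' 20
python3 toolview.py .449 -.142 .005; python3 - <<'E'
from look import *
p=manip.camera("wrist");cv2.imwrite("pics/w5.png",p["pixels"][:,:,::-1])
E
```

```text
time: 16.3
tcp_pos: [0.4397, -0.158, 0.1663]
tool_rot: [[0.786, 0.619, 0.002], [0.619, -0.786, -0.0], [0.001, 0.001, -1.0]]
contact_force: [-0.3, -0.4, -1.0]
width: 0.079
[ 0.4396 -0.1581  0.166 ] [ 0.01721239  0.55072974  0.29531933  2.31089609 -0.48389618  0.33421477
 -0.17312874]
x -25.5 60.7 [(-30, np.float64(-6.8), np.float64(8.0)), (-24, np.float64(-17.9), np.float64(16.6)), (-18, np.float64(-22.0), np.float64(20.7)), (-12, np.float64(-24.5), np.float64(22.3)), (-6, np.float64(-24.5), np.float64(23.1)), (0, np.float64(-24.8), np.float64(23.0)), (6, np.float64(-23.3), np.float64(21.2)), (12, np.float64(-20.0), np.float64(17.5)), (18, np.float64(-13.9), np.float64(12.6)), (24, np.float64(-14.2), np.float64(13.0)), (30, np.float64(-12.5), np.float64(11.2)), (36, np.float64(-9.8), np.float64(8.8)), (42, np.float64(-5.8), np.float64(4.2)), (48, np.float64(-5.7), np.float64(4.1)), (54, np.float64(-5.9), np.float64(5.0)), (60, np.float64(-2.4), np.float64(2.5))]
```

View pics/w5.png

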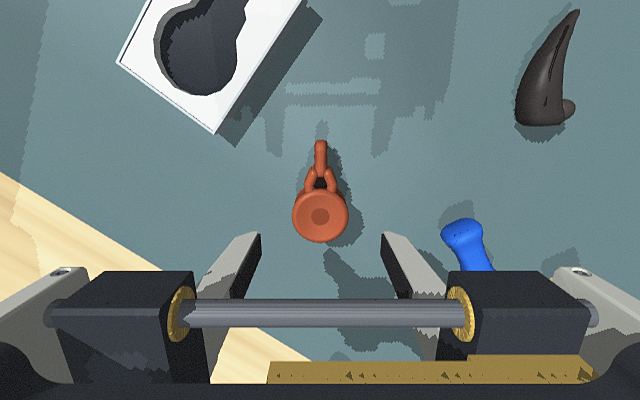

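```bash
python3 -m pendant '[{"offset":[-0.001,-0.001,0.035],"roll":0,"claw":0.15},{"offset":[-0.001,-0.001,0.068],"roll":0,"claw":0.15},{"offset":[-0.001,-0.001,0.068],"roll":0,"claw":0.15},{"offset":[-0.001,-0.001,0.068],"roll":0,"claw":1},{"offset":[-0.001,-0.001,0.068],"roll":0,"claw":1},{"offset":[-0.001,-0.001,0.068],"roll":0,"claw":1},{"offset":[-0.001,-0.001,0.068],"roll":0,"claw":1},{"offset":[-0.001,-0.001,0.068],"roll":0,"claw":1}]' 25
```

```text
time: 17.4
tcp_pos: [0.4382, -0.1582, 0.0979]
tool_rot: [[0.788, 0.616, 0.001], [0.616, -0.788, -0.0], [0.001, 0.001, -1.0]]
contact_force: [0.1, 1.0, 8.8]
width: 0.0472
```

```bash
python3 -m pendant '[{"offset":[0,0,-0.05],"roll":0,"claw":1},{"offset":[0,0,-0.11],"roll":0,"claw":1},{"offset":[0,0,-0.17],"roll":0,"claw":1},{"offset":[0,0,-0.17],"roll":0,"claw":1},{"offset":[0,0,-0.17],"roll":0,"claw":1}]' 25
python3 - <<'E'
from tray import *
p=manip.camera("wrist");tray(p,.4995,-.004);tray(p,.6627,.0083);np.save("pw6.npy",p,allow_pickle=True)
E
```

```text
time: 18.02
tcp_pos: [0.4377, -0.1575, 0.267]
tool_rot: [[0.787, 0.617, 0.0], [0.617, -0.787, 0.0], [0.0, -0.0, -1.0]]
contact_force: [0.6, 0.3, -2.0]
width: 0.0474
tray ctr [499.   -5.6] size [ 86.8 125. ] ang 0.0
hole s -50.0 50.0 profile [(-54, np.float64(-8.1), np.float64(7.4)), (-48, np.float64(-20.1), np.float64(18.6)), (-42, np.float64(-25.9), np.float64(24.4)), (-36, np.float64(-29.4), np.float64(27.9)), (-30, np.float64(-30.9), np.float64(29.1)), (-24, np.float64(-31.6), np.float64(30.1)), (-18, np.float64(-31.6), np.float64(29.9)), (-12, np.float64(-30.9), np.float64(29.1)), (-6, np.float64(-29.1), np.float64(26.6)), (0, np.float64(-24.9), np.float64(22.4)), (6, np.float64(-20.4), np.float64(18.4)), (12, np.float64(-19.6), np.float64(17.9)), (18, np.float64(-19.1), np.float64(17.1)), (24, np.float64(-16.6), np.float64(14.1)), (30, np.float64(-13.6), np.float64(11.9)), (36, np.float64(-13.4), np.float64(11.9)), (42, np.float64(-13.4), np.float64(11.4)), (48, np.float64(-10.9), np.float64(8.6))]Traceback (most recent call last):
  File "<stdin>", line 2, in <module>
  File "tray.py", line 11, in tray
    h=((inn>0)&(g<130)).astype(np.uint8);n,L,st,_=cv2.connectedComponentsWithStats(h);h=L==1+st[1:,4].argmax()
                                                                                             ~~~~~~~~~~~~~~~^^
ValueError: attempt to get argmax of an empty sequence
```

```bash
python3 -m pendant '[{"offset":[0.127,-0.094,0],"roll":10,"claw":1},{"offset":[0.127,-0.094,0],"roll":20,"claw":1},{"offset":[0.127,-0.094,0],"roll":30,"claw":1},{"offset":[0.127,-0.094,0.04],"roll":38,"claw":1},{"offset":[0.127,-0.094,0.09],"roll":38,"claw":1},{"offset":[0.127,-0.094,0.117],"roll":38,"claw":1},{"offset":[0.127,-0.094,0.117],"roll":38,"claw":1},{"offset":[0.127,-0.094,0.117],"roll":38,"claw":1}]' 25
```

```text
time: 19.08
tcp_pos: [0.4799, -0.0065, 0.1502]
tool_rot: [[1.0, -0.001, -0.001], [-0.001, -1.0, -0.0], [-0.001, 0.0, -1.0]]
contact_force: [-0.3, -0.5, -1.1]
width: 0.0474
```

```bash
python3 -m pendant '[{"offset":[0,-0.001,0.02],"roll":0,"claw":1},{"offset":[0,-0.001,0.034],"roll":0,"claw":1},{"offset":[0,-0.001,0.041],"roll":0,"claw":1},{"offset":[0,-0.001,0.044],"roll":0,"claw":1},{"offset":[0,-0.001,0.044],"roll":0,"claw":1}]' 25
```

```text
time: 19.7
tcp_pos: [0.4803, -0.0049, 0.1066]
tool_rot: [[1.0, 0.0, 0.001], [0.0, -1.0, 0.0], [0.001, -0.0, -1.0]]
contact_force: [-0.4, 0.6, -1.6]
width: 0.0475
```

Within about 0.7 mm of the floor; releasing gently.

```bash
python3 -m pendant '[{"offset":[0,0,0.0006],"roll":0,"claw":1},{"offset":[0,0,0.0006],"roll":0,"claw":0.46},{"offset":[0,0,0.0006],"roll":0,"claw":0.4},{"offset":[0,0,0.0006],"roll":0,"claw":0.3},{"offset":[0,0,0.0006],"roll":0,"claw":0.3},{"offset":[0,0,-0.04],"roll":0,"claw":0.3},{"offset":[0,0,-0.1],"roll":0,"claw":0.3},{"offset":[0,0,-0.16],"roll":0,"claw":0.3},{"offset":[0,0,-0.16],"roll":0,"claw":0.3},{"offset":[0,0,-0.16],"roll":0,"claw":0.3}]' 25
python3 - <<'E'
from fit2 import *
from tray import *
p=manip.camera("side");w=manip.camera("wrist")
cv2.imwrite("pics/vert_placed.png",np.hstack([ortho(p,.499,-.005,.075,.025,400),ortho(w,.499,-.005,.075,.025,400)]))
for c in (p,w):
    q=obj(c,.499,-.005,R=.07,zmin=.027); print(prof(q,np.array([.4795,-.0055]),0),np.percentile(q[:,2],98).round(4))
tray(w,.6627,.0083)
E
```

```text
time: 20.95
tcp_pos: [0.4798, -0.0043, 0.2659]
tool_rot: [[1.0, 0.001, -0.0], [0.001, -1.0, 0.001], [-0.0, -0.001, -1.0]]
contact_force: [-0.5, -0.1, 0.3]
width: 0.0651
[(-26, -9, 16), (-20, -12, 21), (-14, -16, 25), (-8, -19, 27), (-2, -20, 27), (4, -20, 27), (10, -17, 23), (16, -12, 17), (22, -11, 17), (28, -12, 17), (34, -3, 12), (40, 1, 7), (46, 0, 8), (52, -2, 10)] 0.0407
[(-26, -13, 13), (-20, -17, 19), (-14, -22, 22), (-8, -23, 24), (-2, -23, 23), (4, -23, 23), (10, -20, 21), (16, -17, 17), (22, -13, 14), (28, -12, 13), (34, -10, 10), (40, -5, 5), (46, -4, 5), (52, -5, 5), (58, -4, 5)] 0.0413
tray ctr [642.7  13.2] size [77.2 80. ] ang 75.5
hole s 35.5 36.8 profile [(30, np.float64(29.2), np.float64(30.9)), (36, np.float64(28.3), np.float64(30.7))]
```

View pics/vert_placed.png

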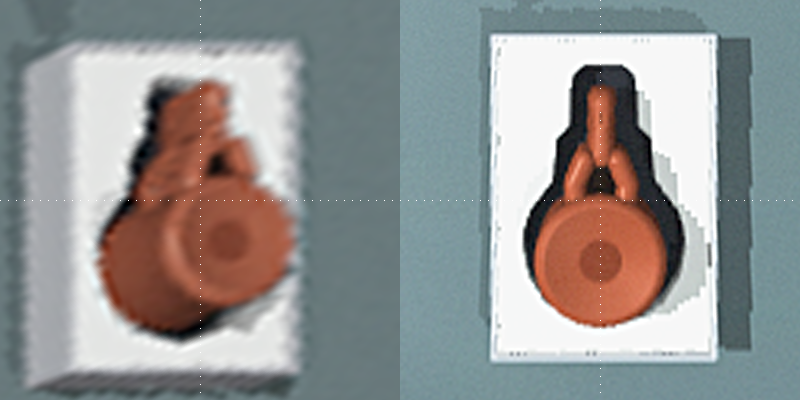

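```bash
python3 -m pendant '[{"offset":[0.143,0.228,0],"roll":-10,"claw":0.3},{"offset":[0.143,0.228,0],"roll":-20,"claw":0.3},{"offset":[0.143,0.228,0],"roll":-30,"claw":0.3},{"offset":[0.143,0.228,0],"roll":-42,"claw":0.3},{"offset":[0.143,0.228,0.05],"roll":-42,"claw":0.3},{"offset":[0.143,0.228,0.096],"roll":-42,"claw":0.3},{"offset":[0.143,0.228,0.096],"roll":-42,"claw":0.3},{"offset":[0.143,0.228,0.096],"roll":-42,"claw":0.3},{"offset":[0.143,0.228,0.096],"roll":-42,"claw":0.3}]' 25
python3 toolview.py .636 -.228 .005
```

```text
time: 22.18
tcp_pos: [0.6238, -0.233, 0.172]
tool_rot: [[0.743, 0.669, 0.002], [0.669, -0.743, -0.001], [0.001, 0.002, -1.0]]
contact_force: [0.2, -1.1, 0.4]
width: 0.0653
[ 0.6238 -0.2329  0.172 ] [ 0.00721562  0.71950526  0.42317044  1.86196002 -0.46071033  0.65523986
 -0.12923404]
x -27.5 55.6 [(-30, np.float64(-5.3), np.float64(16.8)), (-24, np.float64(-10.8), np.float64(24.9)), (-18, np.float64(-13.4), np.float64(26.3)), (-12, np.float64(-14.6), np.float64(25.3)), (-6, np.float64(-14.6), np.float64(13.0)), (0, np.float64(-13.5), np.float64(12.0)), (6, np.float64(-11.6), np.float64(12.0)), (12, np.float64(-9.8), np.float64(11.9)), (18, np.float64(-7.8), np.float64(11.7)), (24, np.float64(-4.3), np.float64(13.5)), (30, np.float64(-0.7), np.float64(15.0)), (36, np.float64(2.8), np.float64(16.7)), (42, np.float64(8.0), np.float64(19.4)), (48, np.float64(13.2), np.float64(21.8)), (54, np.float64(18.3), np.float64(21.8))]
```

```bash
python3 -m pendant '[{"offset":[0,-0.001,0.04],"roll":0,"claw":0.3},{"offset":[0,-0.001,0.0755],"roll":0,"claw":0.3},{"offset":[0,-0.001,0.0755],"roll":0,"claw":0.3},{"offset":[0,-0.001,0.0755],"roll":0,"claw":1},{"offset":[0,-0.001,0.0755],"roll":0,"claw":1},{"offset":[0,-0.001,0.0755],"roll":0,"claw":1},{"offset":[0,-0.001,0.0755],"roll":0,"claw":1},{"offset":[0,-0.001,0.0755],"roll":0,"claw":1}]' 25
python3 -m pendant '[{"offset":[0,0,-0.05],"roll":0,"claw":1},{"offset":[0,0,-0.11],"roll":0,"claw":1},{"offset":[0,0,-0.17],"roll":0,"claw":1},{"offset":[0,0,-0.17],"roll":0,"claw":1},{"offset":[0,0,-0.17],"roll":0,"claw":1}]' 25
python3 - <<'E'
from tray import *
p=manip.camera("wrist");np.save("pw7.npy",p,allow_pickle=True)
try: tray(p,.6627,.0083)
except Exception as e: print(e)
cv2.imwrite("pics/w7.png",p["pixels"][:,:,::-1])
E
```

```text
time: 23.22
tcp_pos: [0.6224, -0.2317, 0.0953]
tool_rot: [[0.743, 0.669, 0.0], [0.669, -0.743, 0.001], [0.001, -0.001, -1.0]]
contact_force: [-0.9, 0.8, 7.2]
width: 0.0259
time: 23.85
tcp_pos: [0.622, -0.2315, 0.2641]
tool_rot: [[0.743, 0.669, -0.001], [0.669, -0.743, 0.001], [-0.0, -0.001, -1.0]]
contact_force: [-0.5, 0.9, -2.0]
width: 0.0258
tray ctr [638.2 -13.7] size [ 66.1 142.8] ang -48.0
hole s -49.4 -46.5 profile [(-54, np.float64(1.5), np.float64(3.2)), (-48, np.float64(-0.7), np.float64(1.3))]
```

View pics/w7.png

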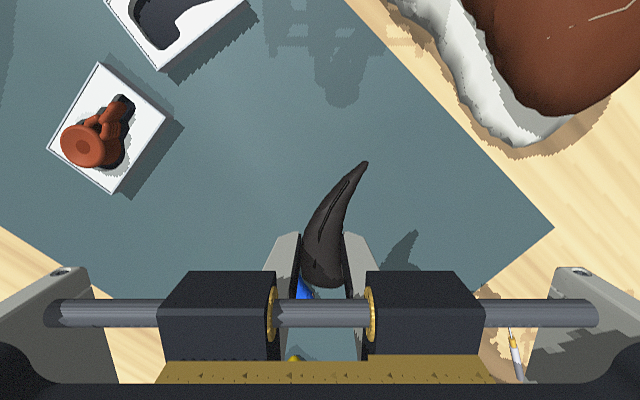

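```bash
python3 -m pendant '[{"offset":[0.07,-0.111,0],"roll":0,"claw":1},{"offset":[0.07,-0.111,0],"roll":0,"claw":1},{"offset":[0.07,-0.111,0],"roll":0,"claw":1},{"offset":[0.07,-0.111,0],"roll":0,"claw":1},{"offset":[0.07,-0.111,0],"roll":0,"claw":1}]' 25
python3 - <<'E'
from tray import *; from fit import *
p=manip.camera("wrist");tray(p,.6627,.0083)
s=manip.observe();R=np.array(s["tool_rot"]);o=np.array(s["tcp_pos"]);print(o)
w=cloud(p);d=(w-o)@R*1000
m=(d[...,2]>55)&(d[...,2]<100)&(d[...,0]>9)&(d[...,0]<70)&(abs(d[...,1])<40)
q=d[m];print([(A,q[k,1].min().round(1),q[k,1].max().round(1)) for A in range(0,66,6) if (k:=(q[:,0]>=A)&(q[:,0]<A+6)).sum()>3], q[:,0].max())
E
```

```text
time: 24.52
tcp_pos: [0.6001, -0.1046, 0.2642]
tool_rot: [[0.745, 0.668, -0.001], [0.668, -0.745, -0.001], [-0.001, 0.0, -1.0]]
contact_force: [-0.3, 0.2, -0.7]
width: 0.0257
tray ctr [663.4   7.9] size [ 79.9 121. ] ang -14.4
hole s -48.5 48.4 profile [(-54, np.float64(-11.7), np.float64(12.8)), (-48, np.float64(-26.4), np.float64(21.9)), (-42, np.float64(-28.4), np.float64(24.4)), (-36, np.float64(-28.3), np.float64(25.7)), (-30, np.float64(-28.5), np.float64(26.5)), (-24, np.float64(-28.4), np.float64(27.0)), (-18, np.float64(-27.6), np.float64(26.5)), (-12, np.float64(-14.3), np.float64(26.0)), (-6, np.float64(-13.7), np.float64(24.7)), (0, np.float64(-13.8), np.float64(23.0)), (6, np.float64(-14.8), np.float64(20.9)), (12, np.float64(-16.4), np.float64(17.7)), (18, np.float64(-18.5), np.float64(14.6)), (24, np.float64(-20.5), np.float64(10.3)), (30, np.float64(-22.9), np.float64(6.2)), (36, np.float64(-24.1), np.float64(1.0)), (42, np.float64(-23.8), np.float64(-4.7)), (48, np.float64(-19.7), np.float64(-14.3))]
[ 0.60010837 -0.10469363  0.26436934]
[(6, np.float64(-26.8), np.float64(24.6)), (12, np.float64(-9.7), np.float64(13.5)), (18, np.float64(-6.5), np.float64(15.0)), (24, np.float64(-2.7), np.float64(16.4)), (30, np.float64(2.3), np.float64(19.2)), (36, np.float64(6.7), np.float64(21.6)), (42, np.float64(12.1), np.float64(25.1)), (48, np.float64(18.9), np.float64(28.3))] 54.27851102366267
```

```bash
python3 -m pendant '[{"offset":[0.121,-0.057,0],"roll":10,"claw":1},{"offset":[0.121,-0.057,0],"roll":20,"claw":1},{"offset":[0.121,-0.057,0],"roll":30,"claw":1},{"offset":[0.121,-0.057,0.03],"roll":40,"claw":1},{"offset":[0.121,-0.057,0.07],"roll":49.3,"claw":1},{"offset":[0.121,-0.057,0.104],"roll":49.3,"claw":1},{"offset":[0.121,-0.057,0.104],"roll":49.3,"claw":1},{"offset":[0.121,-0.057,0.104],"roll":49.3,"claw":1}]' 25
python3 - <<'E'
from look import *; from fit import *
p=manip.camera("wrist")
s=manip.observe();R=np.array(s["tool_rot"]);o=np.array(s["tcp_pos"])
w=cloud(p);d=(w-o)@R*1000
m=(d[...,2]>60)&(d[...,2]<105)&(d[...,0]>9)&(d[...,0]<70)&(abs(d[...,1])<40)
q=d[m];print([(A,q[k,1].min().round(1),q[k,1].max().round(1)) for A in range(12,66,6) if (k:=(q[:,0]>=A)&(q[:,0]<A+6)).sum()>3], q[:,0].max())
# claw mid-plane z in world ~ bottom+12; draw ortho of tray at foam plane and at claw plane
a=ortho(p,.663,.008,.075,.017,400);b=ortho(p,.663,.008,.075,o[2]-.084+.006,400)
cv2.imwrite("pics/w8.png",np.hstack([a,b]))
E
```

```text
time: 25.58
tcp_pos: [0.6527, 0.0192, 0.1618]
tool_rot: [[0.992, -0.128, 0.001], [-0.128, -0.992, -0.001], [0.001, 0.0, -1.0]]
contact_force: [-0.2, 0.3, -0.6]
width: 0.0259
[(12, np.float64(-8.1), np.float64(14.3)), (18, np.float64(-4.9), np.float64(16.5)), (24, np.float64(-1.7), np.float64(17.3)), (30, np.float64(3.3), np.float64(20.4)), (36, np.float64(7.7), np.float64(23.2)), (42, np.float64(13.8), np.float64(26.8)), (48, np.float64(20.3), np.float64(29.2))] 53.89173755801539
```

View pics/w8.png

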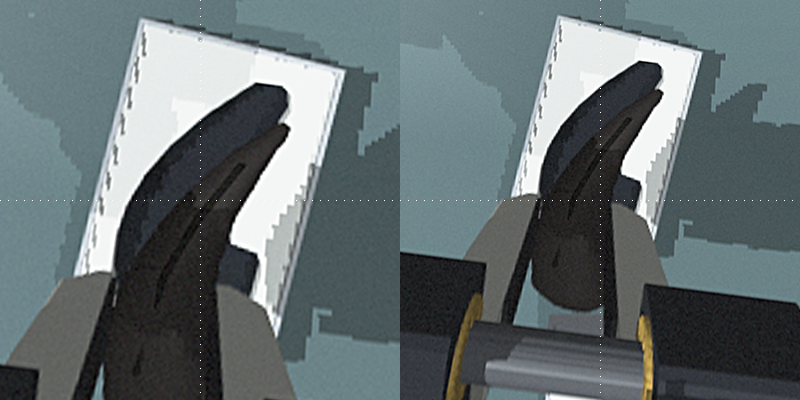

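```bash
python3 -m pendant '[{"offset":[-0.0015,0.001,0.025],"roll":-1.5,"claw":1},{"offset":[-0.0015,0.001,0.045],"roll":-1.5,"claw":1},{"offset":[-0.0015,0.001,0.053],"roll":-1.5,"claw":1},{"offset":[-0.0015,0.001,0.0565],"roll":-1.5,"claw":1},{"offset":[-0.0015,0.001,0.0565],"roll":-1.5,"claw":1}]' 25
```

```text
time: 26.25
tcp_pos: [0.6506, 0.0196, 0.1045]
tool_rot: [[0.995, -0.101, 0.0], [-0.101, -0.995, -0.0], [0.0, 0.0, -1.0]]
contact_force: [-0.4, 0.9, -1.2]
width: 0.026
```

```bash
python3 -m pendant '[{"offset":[0.001,0.0015,0.0004],"roll":0,"claw":1},{"offset":[0.001,0.0015,0.0004],"roll":0,"claw":0.7},{"offset":[0.001,0.0015,0.0004],"roll":0,"claw":0.64},{"offset":[0.001,0.0015,0.0004],"roll":0,"claw":0.56},{"offset":[0.001,0.0015,0.0004],"roll":0,"claw":0.56},{"offset":[0.001,0.0015,-0.04],"roll":0,"claw":0.56},{"offset":[-0.05,0.001,-0.1],"roll":0,"claw":0.56},{"offset":[-0.08,0.001,-0.16],"roll":0,"claw":0.56},{"offset":[-0.08,0.001,-0.16],"roll":0,"claw":0.56},{"offset":[-0.08,0.001,-0.16],"roll":0,"claw":0.56}]' 25
python3 - <<'E'
from tray import *; from fit2 import *
w=manip.camera("wrist");s=manip.camera("side")
cv2.imwrite("pics/claw_placed.png",np.hstack([ortho(w,.663,.008,.075,.02,400),ortho(s,.663,.008,.075,.02,400)]))
q=obj(w,.66,.008,R=.07,zmin=.0225);a=np.radians(-14.4)
print(prof(q,np.array([.6525,.0179]),a),np.percentile(q[:,2],98).round(4))
for n,c in dict(tooth=(.511,.413),toe=(.373,.31),vert=(.48,-.005)).items():
    print(n,np.percentile(obj(s,*c,R=.05,zmin=.0225)[:,2],98).round(4))
D=np.load("c0.npz");b=manip.camera("scene")
for n,c in dict(brush=(.509,-.428),jar=(.613,.218)).items():
    for cam in (b,s):
        r=cv2.minAreaRect((obj(cam,*c,R=.07)[:,:2]*1000).astype(np.float32));print(n,np.round(r[0],1))
E
```

```text
time: 27.5
tcp_pos: [0.5709, 0.0272, 0.2651]
tool_rot: [[0.995, -0.1, 0.002], [-0.1, -0.995, 0.001], [0.002, -0.001, -1.0]]
contact_force: [0.4, -0.6, -0.0]
width: 0.0413
[(-32, -18, 5), (-26, -27, 10), (-20, -28, 11), (-14, -26, 12), (-8, -15, 12), (-2, -13, 11), (4, -14, 10), (10, -13, 8), (16, -14, 6), (22, -14, 2), (28, -16, -1), (34, -18, -5), (40, -20, -9), (46, -23, -15)] 0.0357
tooth 0.0327
toe 0.0378
vert 0.0408
brush [ 507.3 -435.6]
brush [ 504.6 -431.9]
jar [615.7 215.2]
jar [611.3 220.6]
```

View pics/claw_placed.png

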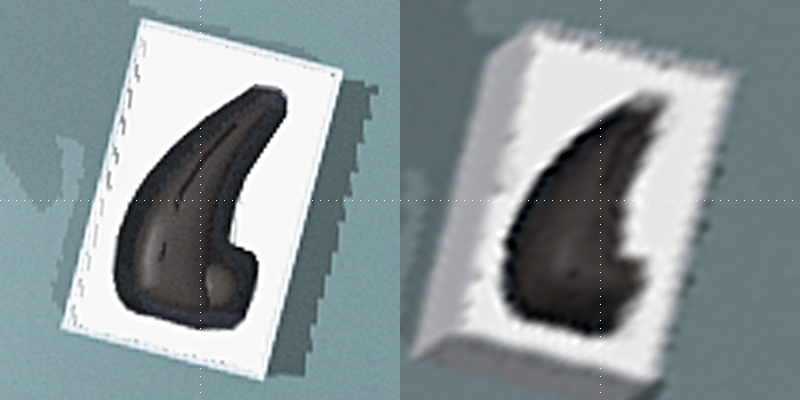

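```bash
python3 -c "
from cell import manip;print(manip.close_job())"
```

```text
the job is handed in; nothing more can be done
None
```

All four fossils are in their own trays, each turned to match its cavity. I handed the job in at about 27.5 s of robot time; no verdict was reported.

**Last checks**
- **Height:** the top of each fossil measured 7 to 8 mm higher in its tray than it did on the bench. That fits lying on the 8 mm cavity floor.
- **Position and angle:** in the last pictures each fossil sat inside its cavity outline with a gap all round. Fitted offsets were about 1 mm for the toe bone and vertebra. I estimate a few mm at most for the tooth and claw. Angles matched within a few degrees.
- **Brush and jar:** I never went near either. Their last positions came from single-camera fits that differ by 3 to 9 mm from the first measurement, about as much as single views disagree with each other.

**What disagreed along the way**
- My first fit of the vertebra's angle was 15° off. A close-up showed this and I corrected it before gripping.
- The claw turned about 7° in the fingers during the grasp. I compensated for that before setting it down.
- The claw, and to a lesser degree the vertebra, were released about 1 mm or less above the cavity floor, to keep the fingers clear of the rim.

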